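# Try two washed screw lids on the olive jar and sort out the one that will not turn home

## Robot

A 6-joint arm with a two-finger parallel gripper is mounted at the origin on a cart in front of the work surface, level with it; the furniture and walls round the work are solid. World frame = base frame: x ahead of the robot, y to its left, z up, the work surface at z = 0. Lengths are in m, angles in rad, forces in N, time in s.
With the tool pointing down it reaches from about 0.35 to 0.875 m from the base axis. Payload 4.2 kg.
Tool frame: the origin (TCP) lies at the very end of the fingers, on their centre line; the grasp point (between the pads) lies 19 mm behind it; z points along the fingers, x is the direction in which the jaws open and shut, and the axes are right-handed (so a half turn about z gives the same grasp; the last joint's range is limited). The gripper opens to 85 mm and grips with 20 to 120 N. Pads are 22 mm wide; open, the fingers measure 114 mm over their backs; the gripper's body (76 mm by 85 mm) begins 54 mm behind the grasp point. The pads swing forward as they close: fully open they stand 13 mm farther back than shut.
Start: joints at [1.436, 0.385, 0.008, 0, -1.194, -0.259], TCP at [0.24, 0.577, 0.231] pointing down, gripper open.
Joint ranges: [-3.14, 3.14], [-1.21, 2.06], [-1.07, 1.41], [-3.16, 2.05], [-2.99, -0.16], [-3.1, 3.1]. Speed limits (rad/s): [2.79, 2.79, 3.14, 3.14, 3.14, 3.14].

## Interface

Orientations are given as [roll, pitch, yaw] about the fixed x, y, z axes, in that order (R = Rz(yaw) Ry(pitch) Rx(roll)).
In Python, from cell import arm gives the robot as it stands. The module is installed in compiled form; this text tells all that it offers.
- The arm moves only by the tool jog_arm, never from a script. Its argument "deltas" is text: rows parted by semicolons, each of 5 numbers parted by spaces: the opening, from 0 (shut) to 1 (fully open), then the shift along the tool's x, y, z in cm, then the turn about the tool's z in degrees. A call has 1 to 10 rows; each row is the pose to reach, as a shift and turn from the pose commanded when the call began, along the tool's axes at that moment; what a row does not reach only later rows make up. A row lasts 1/12 s, in which the tool goes at most 41.7 mm and 7.16 degrees, less where a joint would pass 70% of its speed; a pose out of reach is approached as far as the arm can. A call with a gripper value outside its range is refused whole. The fingers move at their own pace and stop on an object; "grip_force" is the grip in N (left out, the last holds). Time passes only in rows, so rows that repeat a pose let the fingers close. It gives the time, the measured TCP pose, the force and the opening at its end, in the units of the state.
- arm.sense(): the state, without advancing time (a new reading comes with each control period).
- arm.read_camera(name): name is "side" or "top" or "wrist"; returns (picture, depth): 480x640x3 uint8, red, green, blue; 480x640 float32, m along the optical axis (not along the pixel's ray), 0 where there is no reading.
- arm.camera_params(name): a dict with "intrinsics" (3x3 intrinsics, pixels), "extrinsics" (4x4, takes a point from world to camera coordinates). Camera axes: x right, y down, z forward; pixel columns grow to the right and rows downward; lengths in m; the calibration is good to about 2 mm. A picture is of the moment at which its call begins: read the wrist's pose just before it. camera_params takes no time and is no camera call; for the wrist camera it gives the pose at the moment of the call.
- arm.sign_off(): hands the job in, once; it reports no verdict.
The state is a dict: "clock": time; "q": joint angles; "joint_vel": joint speeds; "effort": joint torques, N m; "tcp_pos": TCP position; "ee_rot": TCP orientation; "contact_force": force on the tool from outside, world axes, zero at the start; "ft_torque": the same for the moment, N m; "gripper_width": finger opening in m.
Only numpy, scipy, OpenCV 4.12 (cv2) and the standard library are available. Lean on these libraries where they do the work, as an engineer would, in place of code of your own. Each camera call takes 0.05 s, during which the arm holds its last target. There are 200 camera calls.

## Task

Two screw lids have come back from the wash and look the same, but one still has an old sealing disc stuck inside, so on the jar it jams before it is fully down. Try them on the olive jar in the clamp without forcing the thread: leave the lid that turns fully home screwed on the jar, and put the other one in the metal tray. Leave the other things on the counter where they are.

Things in the scene. Friction and masses are not known exactly. Their poses are not given: they have to be found in the camera images.
- jar: Clear jar of green olives, 64 mm across, held upright in a round steel counter clamp (base 100 mm wide, 10 mm high); neither turns nor moves. Origin: centre of the clamp's underside, z up; the clamp's black thumbscrew points along -y, to 64 mm from the axis. Neck 40 mm wide, 47.6 mm over its threads; a bead 51 mm wide rings the neck 19 mm under the rim. The glass is solid to the touch.
- jar_rim (a point): Centre of the mouth, level with the rim, 106 mm above the counter; axes as the jar's. A lid lowered more than about 1.5 mm off centre lands early on the thread's edge, its skirt edge under 7 mm below the rim, and must be shifted sideways by feel. Push down with only 4 to 6 N. While tightening, 0.2 N m is enough; over 0.5 N m forces the thread.
- jar_thread (a point): Start of one of the three right-hand threads, on the jar's +x side just under the rim, 24 mm from the axis; the others start 120 degrees to either side. Turned clockwise seen from above, a lid sinks 3.5 mm per radian. Set down with a lug 30 degrees counter-clockwise of a start, it rests with its edge 13 mm under the rim; at other angles it rests higher (to 7 mm) and needs up to 100 degrees more.
- jar_seat (a point): Point on the jar's axis 17.5 mm under the rim: a good lid's origin when home. From the 30 degree setting, lightly pushed, the good lid sinks for about 70 degrees until its liner meets the rim here, then draws tight within 25 more. The lid with the old disc stops sinking after about 22 degrees, its edge only 14.5 mm under the rim, and jams within 25 more.
- lid_1: Dark grey ribbed screw lid, 55 mm wide, 21.5 mm high, about 30 g, standing mouth down. Like the other; which one hides the old disc (3 mm thick) cannot be seen. Origin: centre of the skirt's lower edge, z up. Inside the skirt (50.8 mm wide) are three lugs 120 degrees apart, 7.7 mm above the edge; x points to one, and a small pip near the edge of the top marks it.
- lid_2: Dark grey ribbed screw lid, 55 mm wide, 21.5 mm high, about 30 g, standing mouth down. Like the other; which one hides the old disc (3 mm thick) cannot be seen. Origin: centre of the skirt's lower edge, z up. Inside the skirt (50.8 mm wide) are three lugs 120 degrees apart, 7.7 mm above the edge; x points to one, and a small pip near the edge of the top marks it.
- tray_floor (a point): Centre of the floor of the shallow metal tray that takes the rejected lid, 3 mm above the counter and fixed there; inside 120 mm along its x axis and 160 mm along y, walls 3 mm thick, upper edge 22 mm above the counter. z axis up.
- lemon_1: A yellow lemon lying on the counter between jar and drawer unit, about 78x55x56 mm; bystander. Origin at its underside.
- sauce_cup: Small white lidded sauce cup, 69 mm across and 36 mm high, standing between the two lids; bystander. Origin: centre of its underside.
- deli_pot: Lidded deli pot, 73 mm across and 64 mm high, standing to the right of the jar; bystander. Origin: centre of its underside.
- till_roll_1: White paper till roll standing at the far right, 64 mm across and 57 mm high; bystander. Origin: centre of its underside.
- pen_2: Slim white pen lying on the right of the counter, 145 mm long and 10 mm thick; bystander. Origin at its middle, underside.
There are look-alikes about, which are no part of the job. What is shaped like the lid_1 but turquoise is not meant.

How it is judged:
By the outcome, as a careful person would: the job done as asked, in the order asked, and still so for the second after the job is handed in, with the robot touching nothing.
It also fails if it takes over 72 s, if anything falls off the work surface, if the arm or the gripper's body presses on something with over 40 N, if the wrist force passes 120 N, or if a joint passes its speed limit or range.

## Working session

There is one attempt and no reset: what is moved stays moved. The work goes in short steps, Python scripts to look and compute and a tool call to move; the robot and the scene stay as the last step left them, time stands still between calls to the robot, and variables do not carry over. Pictures are saved under pics/ and viewed, about 8 in all and at most 12, crops included, and the job is handed in when it is done.

Besides the shell and the picture viewer there is one more tool, called after ">>>" by a JSON object that holds its "op" and its "data", one argument or row to a line. jog_arm: Moves the arm, as the interface text tells. Its arguments: {"type":"object","properties":{"deltas":{"type":"string"},"grip_force":{"type":"number"}},"required":["deltas"]}

```bash
mkdir -p pics; cat > h.py <<'E'
import numpy as np,cv2
from cell import arm
def pts(name):
    p=arm.camera_params(name); im,d=arm.read_camera(name)
    K=np.array(p["intrinsics"]);E=np.linalg.inv(np.array(p["extrinsics"]))
    v,u=np.mgrid[:480,:640]
    c=np.stack([(u-K[0,2])/K[0,0]*d,(v-K[1,2])/K[1,1]*d,d],-1)
    return im,d,c@E[:3,:3].T+E[:3,3]
def save(n,im): cv2.imwrite("pics/"+n,cv2.cvtColor(im,cv2.COLOR_RGB2BGR))
E
python3 - <<'E'
from h import *
im,d,P=pts("top");save("top.png",im);np.savez("top.npz",im=im,P=P,d=d)
p=arm.camera_params("top");print(p["intrinsics"],p["extrinsics"]);print(arm.sense())
E
```

```text
[[593.58696329   0.         319.16769093]
 [  0.         593.58696329 238.25502973]
 [  0.           0.           1.        ]] [[ 0.01815752 -0.99981058  0.00700726 -0.04526608]
 [-0.99551012 -0.0187297  -0.09278366  0.54626055]
 [ 0.09289733 -0.00529108 -0.99566163  1.27230468]
 [ 0.          0.          0.          1.        ]]
{'clock': 0.05, 'q': array([ 1.43554916e+00,  3.85516244e-01,  6.66144349e-03, -4.89755080e-04,
       -1.19402633e+00, -2.58572686e-01]), 'joint_vel': array([-0.00026525, -0.00058416,  0.00228469,  0.00089753,  0.00027208,
       -0.00060822]), 'effort': array([-8.93540346e-04, -3.93679690e+01,  1.89159948e+01,  4.20547664e+00,
       -2.31725724e-03,  4.19644309e-06]), 'tcp_pos': array([0.23960149, 0.57662266, 0.23026124]), 'ee_rot': array([-3.14149945e+00, -2.13189161e-03, -1.96479695e+00]), 'contact_force': array([-0.18161231,  0.37124707, -0.62946107]), 'ft_torque': array([-0.0129767 , -0.0125625 , -0.03799461]), 'gripper_width': 0.08569963556407155}
```

View pics/top.png

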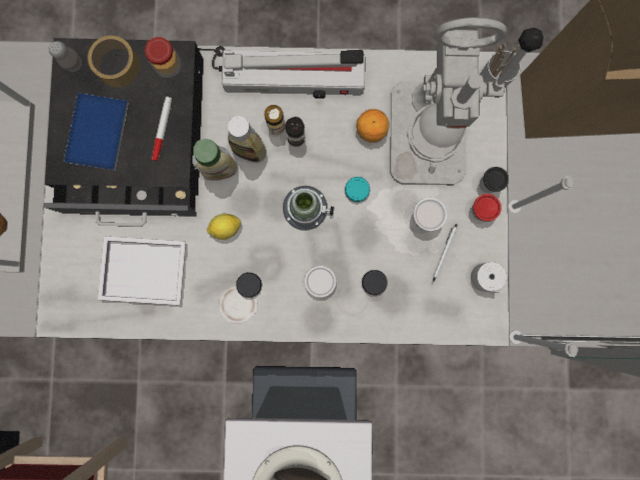

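The top view shows the two dark lids at about (248,285) and (374,282), with the sauce cup between them at (320,282). The jar is at (305,205) with its thumbscrew to the right, and the tray is at (143,271). The turquoise look-alike is at (357,189).

```bash
python3 - <<'E'
from h import *
z=np.load("top.npz");P=z["P"];im=z["im"]
def obj(u,v,r,lo,hi):
    s=P[v-r:v+r,u-r:u+r].reshape(-1,3);s=s[(s[:,2]>lo)&(s[:,2]<hi)]
    print(u,v,len(s),s.mean(0).round(4),((s.max(0)+s.min(0))/2).round(4),np.ptp(s,axis=0).round(4))
obj(248,285,18,.015,.03);obj(374,282,18,.015,.03);obj(320,282,22,.03,.045);obj(303,203,25,.1,.12);obj(305,207,30,.006,.014);obj(303,203,25,.05,.12);obj(224,226,25,.02,.08);obj(208,160,28,.05,.3);obj(245,140,28,.05,.3);obj(357,189,18,.015,.03)
for u,v in[(143,271),(103,240),(184,242),(181,304),(98,299),(331,211),(305,205),(160,205)]:print(u,v,P[v,u].round(4))
g=cv2.resize(im[150:330,80:400],None,fx=2.5,fy=2.5,interpolation=cv2.INTER_CUBIC);save("crop.png",g)
E
```

```text
248 285 491 [0.4427 0.1166 0.0206] [0.4425 0.1169 0.0225] [0.0524 0.0547 0.0148]
374 282 478 [ 0.4536 -0.158   0.0203] [ 0.454  -0.1579  0.0224] [0.0526 0.0543 0.0144]
320 282 603 [ 0.4531 -0.0386  0.0333] [ 0.4527 -0.0386  0.0358] [0.067  0.0651 0.0116]
303 203 142 [ 0.6177 -0.0029  0.1037] [ 0.6169 -0.0019  0.1049] [0.0461 0.0456 0.0097]
305 207 410 [6.109e-01 6.000e-04 9.300e-03] [0.6218 0.0046 0.01  ] [0.1114 0.1122 0.0079]
303 203 736 [ 0.6143 -0.0029  0.0804] [ 0.6171 -0.0024  0.0799] [0.0645 0.0621 0.0596]
224 226 667 [0.5675 0.1708 0.0445] [0.5685 0.1731 0.0404] [0.0552 0.0738 0.0372]
208 160 2146 [0.6982 0.205  0.1243] [0.7056 0.1962 0.1255] [0.13   0.1301 0.1507]
245 140 1513 [0.7309 0.1246 0.1394] [0.7419 0.1223 0.1283] [0.1241 0.1082 0.1561]
357 189 464 [ 0.6594 -0.118   0.0204] [ 0.6592 -0.1182  0.0213] [0.0546 0.0515 0.0123]
143 271 [0.4692 0.3528 0.0018]
103 240 [ 0.537   0.4475 -0.0064]
184 242 [0.5336 0.2604 0.0218]
181 304 [0.3982 0.2662 0.0012]
98 299 [0.4062 0.4408 0.0236]
331 211 [ 0.607  -0.0599  0.0301]
305 205 [ 0.6132 -0.0036  0.0696]
160 205 [0.6022 0.2942 0.1051]
```

View pics/crop.png

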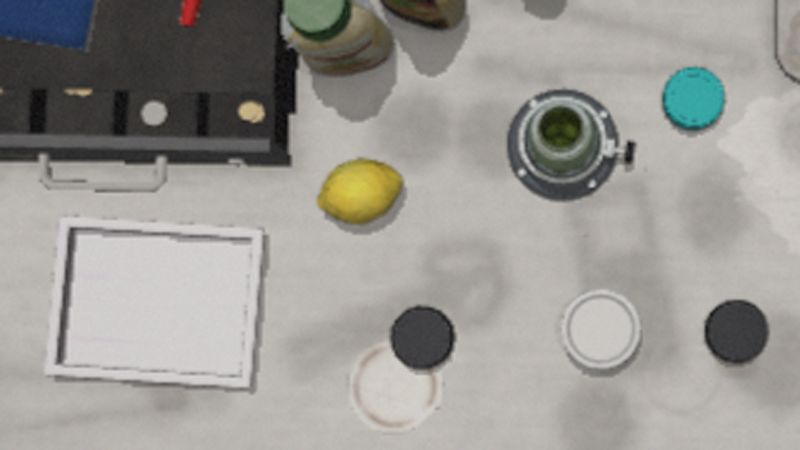

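The crop confirms the lids, jar and tray, and that the jar's thumbscrew points roughly along world -y. The pips are too small to see here, so I'll go to lid 1 with the wrist camera.

```bash
cat > go.py <<'E'
import sys
from h import *
from math import *
# x y z yaw(deg): print delta in tool axes (tool assumed vertical), cm/deg
def go(x,y,z,yaw):
    s=arm.sense();p=s["tcp_pos"];w=s["ee_rot"][2]
    d=np.array([x,y,z])-p
    tx=d[0]*cos(w)+d[1]*sin(w);ty=d[0]*sin(w)-d[1]*cos(w)
    t=-(yaw-degrees(w));t=(t+180)%360-180
    print("tool d cm",np.round([tx*100,ty*100,-d[2]*100],3),"turn",round(t,2),"q6",s["q"][5].round(3),"->",round(s["q"][5]+radians(t),2),"or",round(s["q"][5]-radians(t),2),"rows",np.linalg.norm(d)/.0417,abs(t)/7.16)
if __name__=="__main__": go(*map(float,sys.argv[1:]))
E
python3 - <<'E'
from h import *
s=arm.sense();p=arm.camera_params("wrist");E=np.array(p["extrinsics"])
from scipy.spatial.transform import Rotation as R
T=R.from_euler("xyz",s["ee_rot"]).as_matrix()
c=np.linalg.inv(E);print("cam in tool",T.T@(c[:3,3]-s["tcp_pos"]),"\n",T.T@c[:3,:3],p["intrinsics"])
E
python3 go.py .40 .1168 .22 -90;python3 go.py .4427 .1168 .22 -112.6
```

```text
cam in tool [ 0.00073165 -0.08535047 -0.14345859] 
 [[ 9.99999858e-01  5.28502850e-04 -6.98873469e-05]
 [-4.76152728e-04  9.44418402e-01  3.28745577e-01]
 [ 2.39745871e-04 -3.28745497e-01  9.44418520e-01]] [[353.14902361   0.         322.07241933]
 [  0.         353.14902361 238.6182849 ]
 [  0.           0.           1.        ]]
tool d cm [ 36.302 -32.463   1.026] turn -22.57 q6 -0.259 -> -0.65 or 0.14 rows 11.681139944126937 3.1528732952655765
tool d cm [ 34.662 -36.406   1.026] turn 0.03 q6 -0.259 -> -0.26 or -0.26 rows 12.057156590360394 0.003551285740005361
```

>>> {"op": "jog_arm", "data": {
  "deltas": "1 34.7 -36.4 5 0;1 34.7 -36.4 5 0;1 34.7 -36.4 5 0;1 34.7 -36.4 8 0;1 34.7 -36.4 8 0;1 34.7 -36.4 8 0;1 34.7 -36.4 11 0;1 34.7 -36.4 11 0;1 34.7 -36.4 11 0;1 34.7 -36.4 11 0"
}}

```text
clock: 0.88
tcp_pos: [0.4041, 0.2025, 0.149]
ee_rot: [3.141, -0.0, -1.964]
contact_force: [0.4, 0.8, -1.2]
gripper_width: 0.0852
```

>>> {"op": "jog_arm", "data": {
  "deltas": "1 0 0 0 0;1 0 0 0 0;1 0 0 0 0;1 0 0 0 0"
}}

```text
clock: 1.22
tcp_pos: [0.4043, 0.2056, 0.15]
ee_rot: [-3.141, 0.001, -1.963]
contact_force: [0.5, 0.1, 0.1]
gripper_width: 0.0854
```

```bash
python3 go.py .4427 .1168 .10 -112.6
```

```text
tool d cm [ 6.736 -6.949  4.995] turn 0.11 q6 0.348 -> 0.35 or 0.35 rows 2.61171916024656 0.01515505306673837
```

>>> {"op": "jog_arm", "data": {
  "deltas": "1 6.74 -6.95 5 0;1 6.74 -6.95 5 0;1 6.74 -6.95 5 0;1 6.74 -6.95 5 0;1 6.74 -6.95 5 0;1 6.74 -6.95 5 0"
}}

```text
clock: 1.72
tcp_pos: [0.443, 0.1171, 0.1002]
ee_rot: [-3.141, 0.001, -1.963]
contact_force: [-0.7, 0.7, 0.5]
gripper_width: 0.0854
```

```bash
cat > look.py <<'E'
import sys
from h import *
# fit lid top plane circle, then rectified top view 8px/mm about given centre
def look(n,x,y,z,half=.04,px=10):
    p=arm.camera_params("wrist");im,d,P=pts("wrist");np.savez(n+".npz",im=im,P=P,d=d)
    K=np.array(p["intrinsics"]);E=np.array(p["extrinsics"])
    N=int(half*2e3*px)
    # rect image: right = -y world, up = +x world
    r,c=np.mgrid[:N,:N];X=x+half-r/px/1e3;Y=y+half-c/px/1e3
    q=np.stack([X,Y,np.full_like(X,z)],-1)@E[:3,:3].T+E[:3,3]
    u=(q[...,0]/q[...,2]*K[0,0]+K[0,2]).astype(np.float32);v=(q[...,1]/q[...,2]*K[1,1]+K[1,2]).astype(np.float32)
    return im,d,P,cv2.remap(im,u,v,cv2.INTER_CUBIC)
E
python3 - <<'E'
from look import *
print(arm.sense()["tcp_pos"])
im,d,P,rc=look("w1",.4427,.1168,.0215,px=7)
s=P[(abs(P[...,0]-.4427)<.04)&(abs(P[...,1]-.1168)<.04)&(P[...,2]>.017)&(P[...,2]<.027)]
h=cv2.minEnclosingCircle((s[:,:2]*1000).astype(np.float32));print(len(s),s.mean(0),h,np.median(s[:,2]))
rc=np.clip((rc.astype(float))*2.2,0,255).astype(np.uint8);save("w1.png",rc)
E
```

```text
[0.44298131 0.11709947 0.10017193]
4887 [0.44482065 0.11391255 0.02210829] ((443.04510498046875, 114.68922424316406), 27.901607513427734) 0.022214231881884233
```

View pics/w1.png

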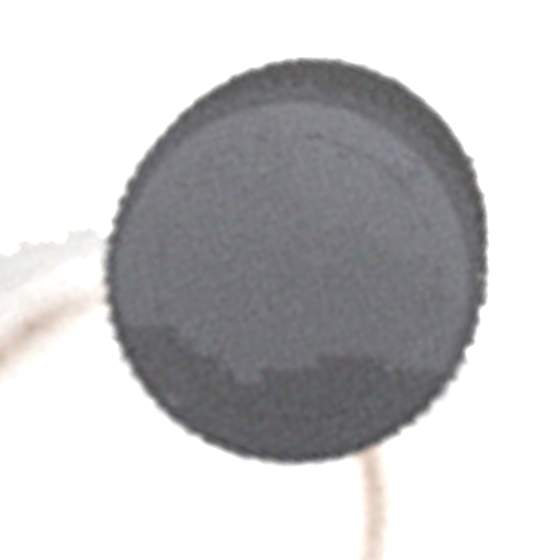

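The rectified view shows lid 1 centred near (298,262), with a gripper shadow across the bottom. No pip is evident, so I'll enhance the contrast.

```bash
python3 - <<'E'
from look import *
ims=[arm.read_camera("wrist")[0].astype(float) for _ in range(6)]
m=np.mean(ims,0).mean(2)
z=np.load("w1.npz");P=z["P"]
k=(np.hypot(P[...,0]-.4448,P[...,1]-.1140)<.03);v,u=np.where(k);print(u.min(),u.max(),v.min(),v.max())
hp=cv2.GaussianBlur(m,(0,0),.8)-cv2.medianBlur(np.clip(m,0,255).astype(np.uint8),15)
a=hp[v.min()-5:v.max()+5,u.min()-5:u.max()+5];b=m[v.min()-5:v.max()+5,u.min()-5:u.max()+5]
o=np.hstack([np.clip(128+a*8,0,255),np.clip((b-20)*3,0,255)])
save("w1b.png",cv2.cvtColor(cv2.resize(o,None,fx=3.9,fy=3.9,interpolation=cv2.INTER_NEAREST).astype(np.uint8),cv2.COLOR_GRAY2RGB));print(o.shape)
E
```

```text
196 461 196 479
(289, 550)
```

View pics/w1b.png

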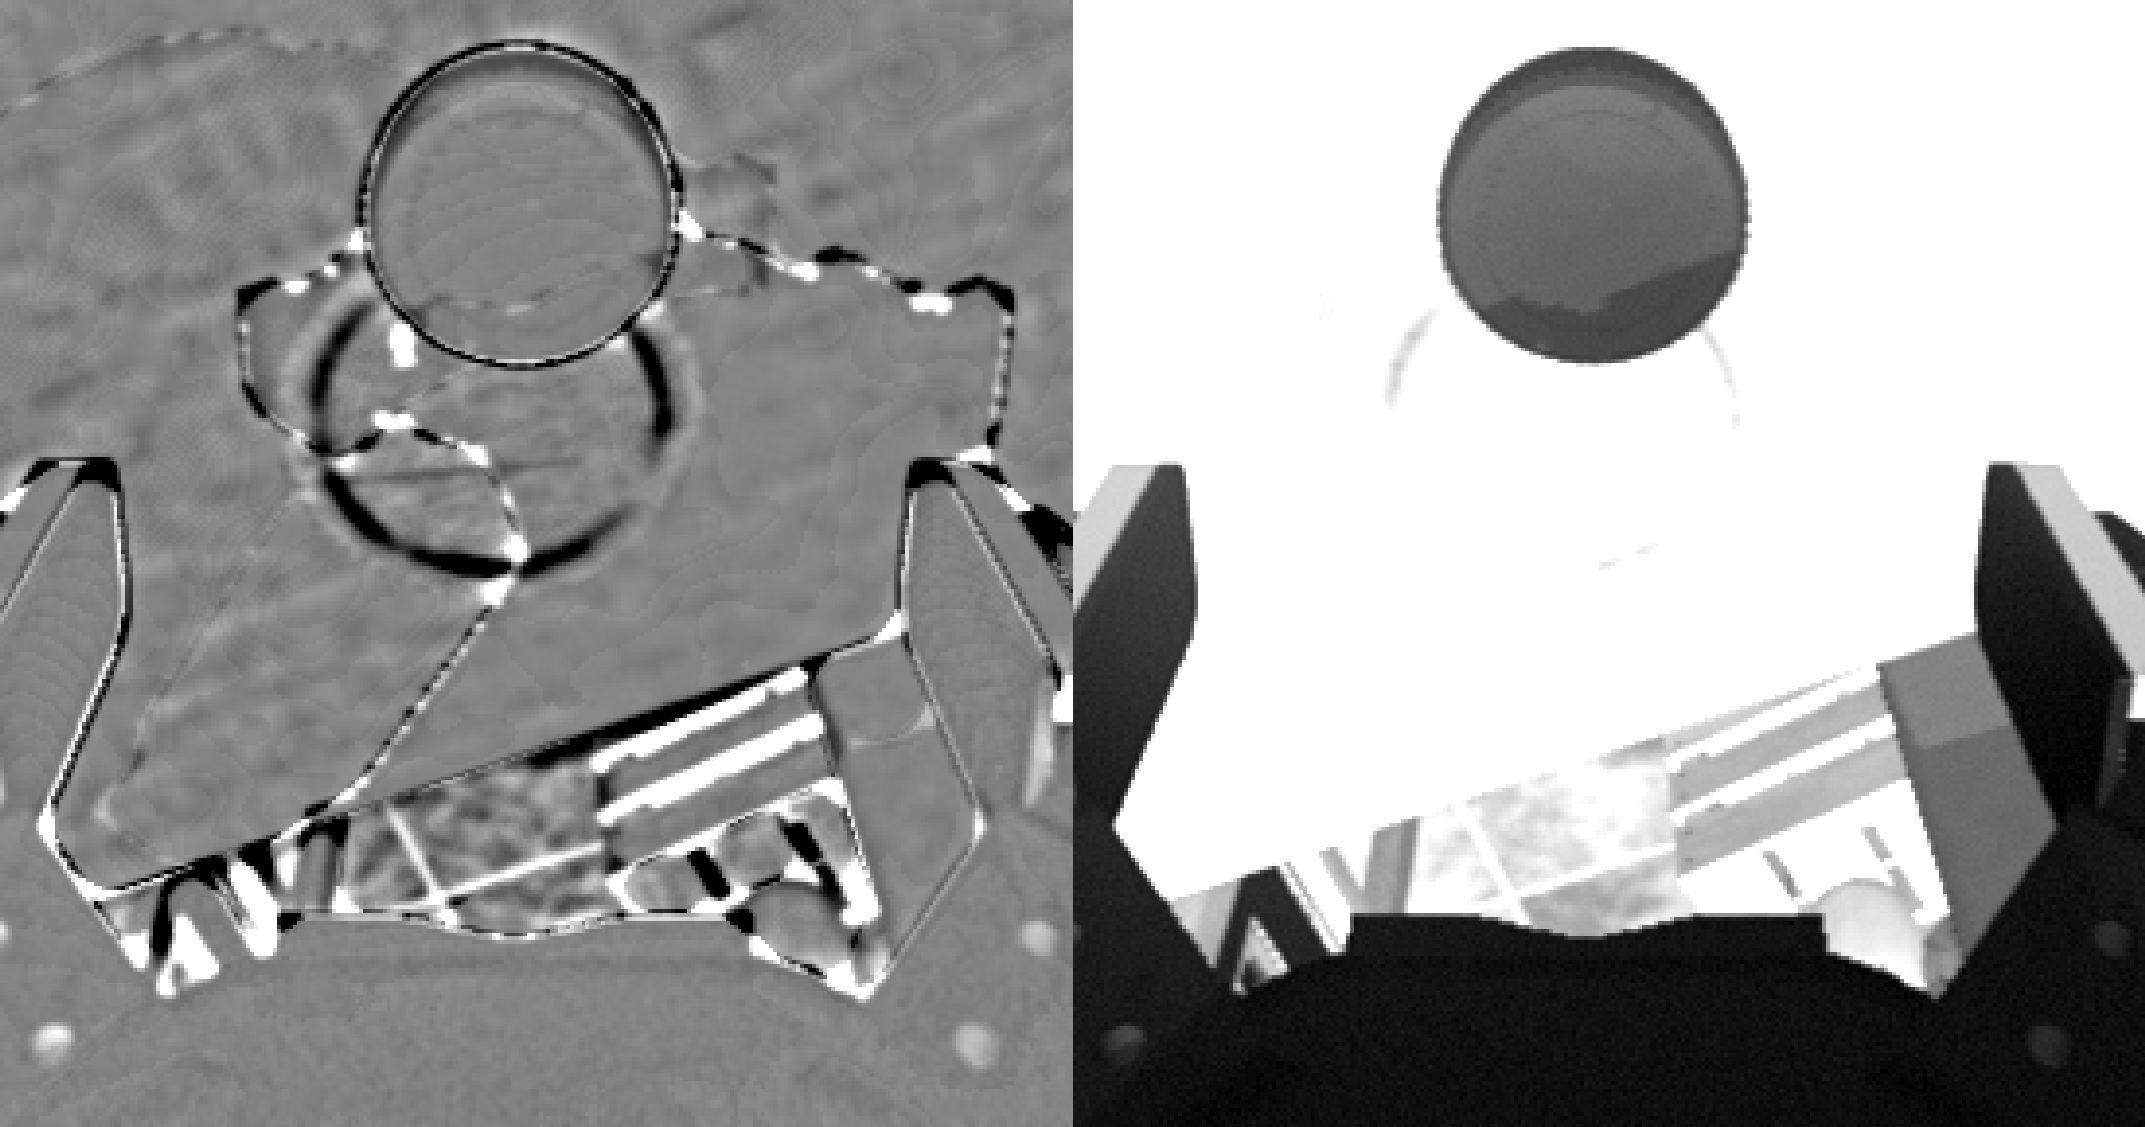

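The left half (high-pass) and the right half (contrast) show the lid top with a faint inner ring. There is a possible pip near (1650,105) at the upper-right edge of the top. I'll unroll the rim numerically, which needs only one picture.

```bash
python3 - <<'E'
from look import *
p=arm.camera_params("wrist");m=np.mean([arm.read_camera("wrist")[0].astype(float) for _ in range(10)],0).mean(2).astype(np.float32)
K=np.array(p["intrinsics"]);E=np.array(p["extrinsics"])
np.savez("w1m.npz",m=m,K=K,E=E)
def rect(x,y,z,half,px):
    N=int(half*2e3*px);r,c=np.mgrid[:N,:N];X=x+half-r/px/1e3;Y=y+half-c/px/1e3
    q=np.stack([X,Y,np.full_like(X,z)],-1)@E[:3,:3].T+E[:3,3]
    return cv2.remap(m,(q[...,0]/q[...,2]*K[0,0]+K[0,2]).astype(np.float32),(q[...,1]/q[...,2]*K[1,1]+K[1,2]).astype(np.float32),cv2.INTER_CUBIC)
a=rect(.4440,.1145,.0215,.032,12);lo,hi=np.percentile(a[a<90],[1,99]);print(lo,hi)
bg=cv2.GaussianBlur(a,(0,0),30)
b=np.clip((a-lo)/(hi-lo)*255,0,255).astype(np.uint8)
b=cv2.createCLAHE(8,(6,6)).apply(b);b=cv2.resize(b,(590,590))
save("w1c.png",cv2.cvtColor(b,cv2.COLOR_GRAY2RGB))
E
```

```text
41.49512378692627 79.64764511108415
```

View pics/w1c.png

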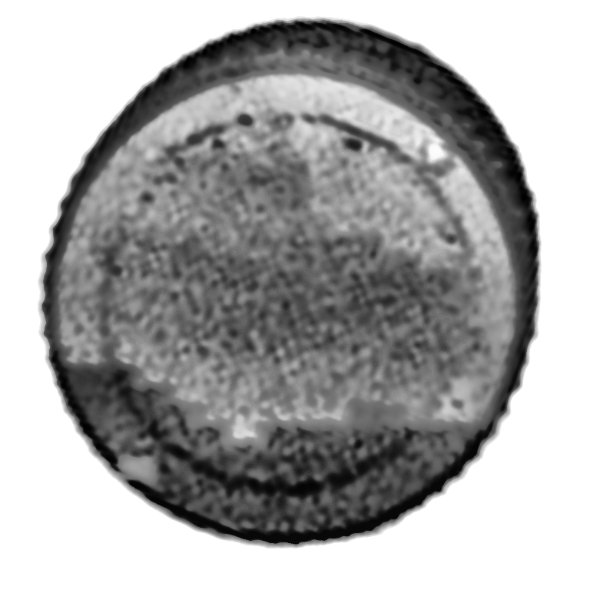

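In the enhanced view the pip is the bright spot with a dark shadow at (437,150). The top face is centred at about (288,306). That puts lid 1's pip at about -44° in world yaw and its centre near (0.443, 0.115). Next I'll look straight down on the jar.

```bash
python3 go.py .545 .030 .19 -112.6
```

```text
tool d cm [  3.969 -12.75   -9.039] turn 0.03 q6 0.564 -> 0.56 or 0.56 rows 3.8669624007118166 0.0036833477800932513
```

>>> {"op": "jog_arm", "data": {
  "deltas": "1 0 0 -9 0;1 4 -12.75 -9 0;1 4 -12.75 -9 0;1 4 -12.75 -9 0;1 4 -12.75 -9 0;1 4 -12.75 -9 0;1 4 -12.75 -9 0;1 4 -12.75 -9 0"
}}

```text
clock: 3.23
tcp_pos: [0.5437, 0.0299, 0.1887]
ee_rot: [3.14, -0.001, -1.965]
contact_force: [-0.5, 1.0, -0.2]
gripper_width: 0.0852
```

```bash
python3 - <<'E'
from look import *
print(arm.sense()["tcp_pos"])
im,d,P,rc=look("wj",.615,-.002,.106,half=.032,px=9)
p=arm.camera_params("wrist");c=np.linalg.inv(np.array(p["extrinsics"]))[:3,3];print("cam",c)
_,_,_,rb=(None,)*4 if 0 else look("wj2",.612,-.010,.012,half=.075,px=3)
s=P[(abs(P[...,0]-.615)<.06)&(abs(P[...,1]+.002)<.06)&(P[...,2]>.095)&(P[...,2]<.115)]
print(len(s),(s.max(0)+s.min(0))/2,np.ptp(s,axis=0))
o=np.zeros((576,1030,3),np.uint8);o[:576,:576]=rc[:576,:576];o[:450,580:1030]=rb[:450,:450]
save("wj.png",cv2.resize(o,(800,447),interpolation=cv2.INTER_AREA))
E
```

```text
[0.5436769  0.02987337 0.18874319]
cam [ 0.62243728 -0.00322844  0.33216872]
2427 [ 0.61747393 -0.00441514  0.10182365] [0.04760958 0.04751372 0.01362125]
```

View pics/wj.png

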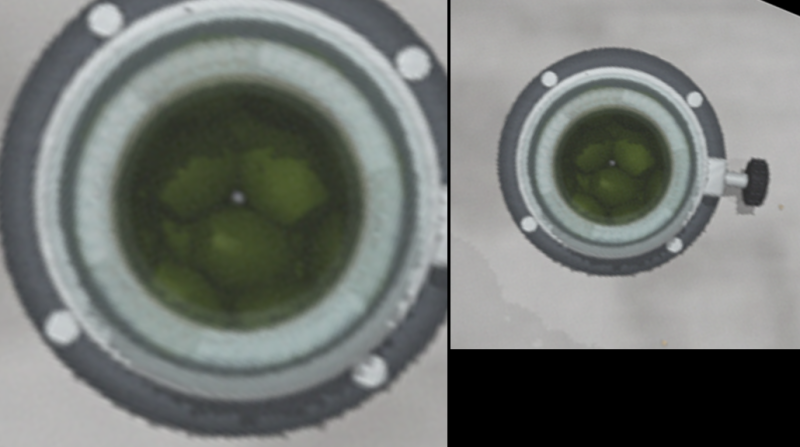

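In the jar view the neck is centred at (240,201) in the left panel, giving a jar position of about (0.618, -0.0043). The thumbscrew at (757,182) and the four screws give a jar yaw of about -8°. Lugs should therefore be set at 22°, 142° or -98°. Next I'll pick lid 1 and squeeze it in two directions to centre it.

```bash
python3 - <<'E'
from h import *
print(arm.sense()["q"].round(3))
z=np.load("w1.npz");P=z["P"];r=np.hypot(P[...,0]-.443,P[...,1]-.115)
k=(r>.032)&(r<.05)&(P[...,2]<.05);print(np.percentile(P[k][:,2],[5,50,95]))
E
python3 go.py .443 .1155 .06 -112.6;python3 go.py .443 .1155 .001 -112.6
```

```text
[ 0.353  0.285 -0.253 -0.    -1.035  0.825]
[-0.00010834  0.00098131  0.00213362]
tool d cm [-4.02  12.557 12.9  ] turn 0.1 q6 0.825 -> 0.83 or 0.82 rows 4.423458978790379 0.013794809086953607
tool d cm [-4.02  12.557 18.8  ] turn 0.1 q6 0.825 -> 0.83 or 0.82 rows 5.506626116464857 0.013794809086953607
```

>>> {"op": "jog_arm", "data": {
  "deltas": "1 -4 12.55 6 0;1 -4 12.55 6 0;1 -4 12.55 6 0;1 -4 12.55 6 0;1 -4 12.55 12 0;1 -4 12.55 15 0;1 -4 12.55 17 0;1 -4 12.55 18.5 0;1 -4 12.55 18.7 0;0.55 -4 12.55 18.7 0",
  "grip_force": 20
}}

```text
clock: 4.17
tcp_pos: [0.4434, 0.115, 0.0021]
ee_rot: [3.14, -0.002, -1.963]
contact_force: [-0.5, 1.1, -0.4]
gripper_width: 0.0755
```

>>> {"op": "jog_arm", "data": {
  "deltas": "0 0 0 0 0;0 0 0 0 0;0 0 0 0 0;0 0 0 0 0;0 0 0 0 0;0 0 0 0 0"
}}

```text
clock: 4.67
tcp_pos: [0.4455, 0.1157, 0.0039]
ee_rot: [-3.14, 0.003, -1.964]
contact_force: [-1.9, 2.2, 6.5]
gripper_width: 0.0534
```

>>> {"op": "jog_arm", "data": {
  "deltas": "0.85 0 0 -0.3 0;0.85 0 0 -0.3 0;0.85 0 0 -0.3 0;0.85 0 0 -0.3 -20;0.85 0 0 -0.3 -90;0.85 0 0 -0.3 -90;0.85 0 0 -0.3 -90;0.85 0 0 -0.3 -90;0.85 0 0 -0.3 -90;0.85 0 0 -0.3 -90"
}}

```text
clock: 5.5
tcp_pos: [0.444, 0.1145, 0.0054]
ee_rot: [3.141, -0.0, -1.084]
contact_force: [0.4, -1.2, 0.9]
gripper_width: 0.0728
```

```bash
python3 go.py .4440 .1155 .003 -22.6
```

```text
tool d cm [-0.086 -0.043  0.239] turn -39.49 q6 1.45 -> 0.76 or 2.14 rows 0.0617242815111148 5.515751534614514
```

>>> {"op": "jog_arm", "data": {
  "deltas": "0.85 0 0 0 -40;0.85 0 0 0 -40;0.85 0 0 0 -40;0.85 0 0 0 -40;0.85 0 0 0 -40;0.85 0 0 0.05 -40;0 0 0 0.05 -40;0 0 0 0.05 -40;0 0 0 0.05 -40;0 0 0 0.05 -40"
}}

```text
clock: 6.33
tcp_pos: [0.4444, 0.1148, 0.0052]
ee_rot: [3.142, -0.0, -0.393]
contact_force: [-0.2, -1.3, 1.5]
gripper_width: 0.0532
```

>>> {"op": "jog_arm", "data": {
  "deltas": "0 0 0 0 0;0 0 0 0 0;0 0 0 0 0;0 0 0 0 0",
  "grip_force": 25
}}

```text
clock: 6.67
tcp_pos: [0.4443, 0.1148, 0.0052]
ee_rot: [3.142, -0.0, -0.392]
contact_force: [0.4, -0.8, 3.6]
gripper_width: 0.0527
```

```bash
python3 - <<'E'
from look import *
s=arm.sense();print(s["tcp_pos"],s["ee_rot"],s["q"],s["contact_force"],s["ft_torque"])
x,y=s["tcp_pos"][:2]
im,d,P,rc=look("w1g",x,y,.0215,half=.035,px=8)
k=P[(np.hypot(P[...,0]-x,P[...,1]-y)<.035)&(P[...,2]>.017)&(P[...,2]<.026)]
print(len(k),k.mean(0),(k.max(0)+k.min(0))/2,np.ptp(k,axis=0))
save("w1g.png",np.clip(rc*2.,0,255).astype(np.uint8))
E
```

```text
[0.44434933 0.11481188 0.00521126] [ 3.14157861e+00 -6.20708298e-05 -3.91682031e-01] [ 6.08534920e-01  4.24047391e-01 -6.58756288e-01  1.27602514e-04
 -4.87970946e-01  2.14126299e+00] [ 0.4288857  -0.75848595  3.59055677] [-0.41698731 -0.11811721 -0.04450411]
12347 [0.44638644 0.11801909 0.02189536] [0.44702049 0.11505099 0.02149862] [0.06436374 0.05610236 0.00897866]
```

View pics/w1g.png

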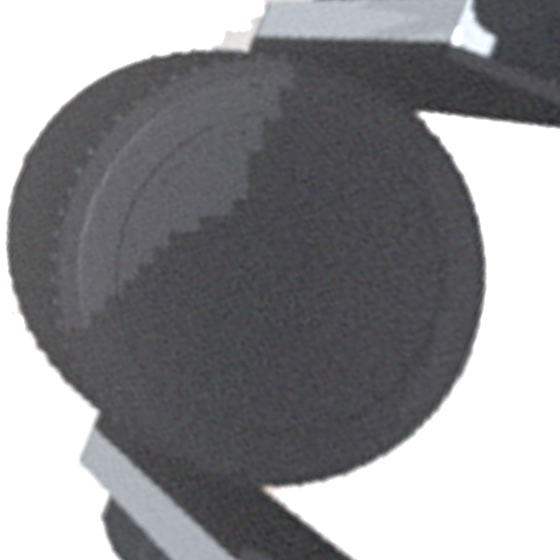

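The lid is gripped with its top centred at about (273,273), against the TCP at (280,280). Comparing the two squeezes, the lid sits about 1.25 mm along -y of the tool. The camera bias is small. I estimate the jar at (0.6176, -0.0035). I'll lift the lid and carry it over the jar.

```bash
python3 go.py .6164 -.0038 .135 -73.4
```

```text
tool d cm [ 20.432   4.394 -12.981] turn 50.96 q6 2.141 -> 3.03 or 1.25 rows 5.899773532691 7.117165762309613
```

>>> {"op": "jog_arm", "data": {
  "deltas": "0 0 0 -4 0;0 0 0 -8 0;0 0 0 -12 0;0 0 0 -13 0",
  "grip_force": 30
}}

```text
clock: 7.05
tcp_pos: [0.4474, 0.1166, 0.1408]
ee_rot: [-3.133, -0.007, -0.39]
contact_force: [1.0, 1.4, -0.6]
gripper_width: 0.0527
```

>>> {"op": "jog_arm", "data": {
  "deltas": "0 20.4 4.4 0 51;0 20.4 4.4 0 51;0 20.4 4.4 0 51;0 20.4 4.4 0 51;0 20.4 4.4 0 51;0 20.4 4.4 0 51;0 20.4 4.4 0 51;0 20.4 4.4 0 51;0 20.4 4.4 0 51;0 20.4 4.4 0 51"
}}

```text
clock: 7.88
tcp_pos: [0.6157, -0.0033, 0.1349]
ee_rot: [3.141, 0.0, -1.279]
contact_force: [0.6, -0.5, -0.8]
gripper_width: 0.0529
```

>>> {"op": "jog_arm", "data": {
  "deltas": "0 0 0 0 0;0 0 0 0 0;0 0 0 0 0"
}}

```text
clock: 8.13
tcp_pos: [0.616, -0.0032, 0.1354]
ee_rot: [-3.141, 0.0, -1.28]
contact_force: [-0.1, 0.1, -0.5]
gripper_width: 0.0526
```

```bash
python3 go.py .6164 -.0038 .114 -73.4;python3 -c "
from h import *
s=arm.sense();print(s['tcp_pos'],s['ee_rot'],s['contact_force'],s['ft_torque'],s['q'])"
```

```text
tool d cm [ 0.066 -0.023  2.143] turn 0.05 q6 1.604 -> 1.61 or 1.6 rows 0.5142297859515832 0.007055668357572025
[ 0.61598663 -0.0032368   0.135432  ] [-3.14116668e+00  2.32261213e-05 -1.28018996e+00] [-0.13475353  0.10879635 -0.53024817] [-0.03042506 -0.05701641 -0.0466512 ] [ 2.57145793e-01  4.49348838e-01 -1.45255885e-01 -4.52389412e-05
 -9.75766645e-01  1.60428225e+00]
```

>>> {"op": "jog_arm", "data": {
  "deltas": "0 0.07 0 1 0;0 0.07 0 2 0;0 0.07 0 2.6 0;0 0.07 0 2.75 0;0 0.07 0 2.9 0;0 0.07 0 3.0 0;0 0.07 0 3.05 0;0 0.07 0 3.1 0;0 0.07 0 3.1 0"
}}

```text
clock: 8.88
tcp_pos: [0.6165, -0.0043, 0.1043]
ee_rot: [-3.141, -0.0, -1.282]
contact_force: [0.4, -0.9, -0.3]
gripper_width: 0.0527
```

```bash
cat > st.py <<'E'
from h import *
s=arm.sense();print('t',s['clock'],'tcp',(s['tcp_pos']*1e3).round(2),'yaw',np.degrees(s['ee_rot'][2]).round(2),'F',s['contact_force'].round(2),'M',s['ft_torque'].round(3),'w',s['gripper_width'].round(4),'q6',s['q'][5].round(2))
E
python3 st.py
```

```text
Traceback (most recent call last):
  File "st.py", line 2, in <module>
    s=arm.sense();print('t',s['clock'],'tcp',(s['tcp_pos']*1e3).round(2),'yaw',np.degrees(s['ee_rot'][2]).round(2),'F',s['contact_force'].round(2),'M',s['ft_torque'].round(3),'w',s['gripper_width'].round(4),'q6',s['q'][5].round(2))
                                                                                                                                                                                   ^^^^^^^^^^^^^^^^^^^^^^^^
AttributeError: 'float' object has no attribute 'round'
```

>>> {"op": "jog_arm", "data": {
  "deltas": "0 0 0 0.1 0;0 0 0 0.2 0;0 0 0 0.3 0;0 0 0 0.4 0;0 0 0 0.45 0;0 0 0 0.45 0"
}}

```text
clock: 9.38
tcp_pos: [0.6162, -0.0043, 0.0994]
ee_rot: [3.141, 0.0, -1.282]
contact_force: [0.5, 0.4, -0.6]
gripper_width: 0.0529
```

```bash
sed -i "s/s\['gripper_width'\].round(4)/s['gripper_width']/" st.py; python3 st.py
```

```text
t 9.3833 tcp [616.2   -4.3   99.44] yaw -73.43 F [ 0.52  0.38 -0.61] M [ 0.011  0.036 -0.013] w 0.05292557568860062 q6 1.6
```

>>> {"op": "jog_arm", "data": {
  "deltas": "0 0 0 0.1 0;0 0 0 0.15 0;0 0 0 0.2 0;0 0 0 0.2 0"
}}

```text
clock: 9.72
tcp_pos: [0.6166, -0.0043, 0.0985]
ee_rot: [-3.141, -0.0, -1.281]
contact_force: [-0.8, -0.4, 3.9]
gripper_width: 0.0527
```

```bash
python3 st.py
```

```text
t 9.7167 tcp [616.56  -4.26  98.46] yaw -73.41 F [-0.84 -0.36  3.89] M [0.058 0.434 0.014] w 0.052689517158503237 q6 1.6
```

Lid 1 rests with its edge 12.7 mm under the rim, as expected for the 30° setting. I'll turn it clockwise, feeding down with the thread and compensating for the grasp offset.

>>> {"op": "jog_arm", "data": {
  "deltas": "0 -0.01 0 0.03 5;0 -0.02 0 0.06 10;0 -0.03 -0.005 0.09 15;0 -0.04 -0.01 0.12 20;0 -0.055 -0.01 0.15 25;0 -0.065 -0.015 0.18 30;0 -0.065 -0.015 0.18 30"
}}

```text
clock: 10.3
tcp_pos: [0.6173, -0.0036, 0.0971]
ee_rot: [-3.139, 0.001, -1.808]
contact_force: [-0.3, -0.5, 4.5]
gripper_width: 0.0526
```

```bash
python3 st.py
```

```text
t 10.3 tcp [617.32  -3.61  97.05] yaw -103.57 F [-0.3  -0.54  4.48] M [ 0.03   0.1   -0.079] w 0.05259178809069584 q6 1.08
```

>>> {"op": "jog_arm", "data": {
  "deltas": "0 -0.01 0 0.03 5;0 -0.02 0 0.06 10;0 -0.03 -0.005 0.09 15;0 -0.04 -0.01 0.12 20;0 -0.04 -0.01 0.12 20"
}}

```text
clock: 10.72
tcp_pos: [0.6174, -0.0034, 0.097]
ee_rot: [-3.139, 0.001, -2.155]
contact_force: [-2.7, 0.3, 10.4]
gripper_width: 0.0523
```

```bash
python3 st.py
```

```text
t 10.7167 tcp [617.37  -3.38  96.96] yaw -123.47 F [-2.68  0.33 10.35] M [-0.08   0.826  0.044] w 0.05234846255654694 q6 0.73
```

>>> {"op": "jog_arm", "data": {
  "deltas": "0 0 0 -0.12 0;0 -0.01 0 -0.12 5;0 -0.02 0 -0.12 10;0 -0.02 0 -0.12 10"
}}

```text
clock: 11.05
tcp_pos: [0.6188, -0.0044, 0.097]
ee_rot: [-3.136, 0.002, -2.329]
contact_force: [2.7, -5.8, 3.0]
gripper_width: 0.0523
```

```bash
python3 st.py
```

```text
t 11.05 tcp [618.79  -4.43  97.02] yaw -133.43 F [ 2.7  -5.8   2.95] M [-1.737 -0.921  0.22 ] w 0.05228623977361416 q6 0.55
```

Lid 1 stopped sinking with its edge about 14.2 mm under the rim. The torque has risen to 0.22 N m, so it is jammed and this is the reject. I'll unscrew it and lift it off.

>>> {"op": "jog_arm", "data": {
  "deltas": "0 0.015 0 0 -7;0 0.03 0 0 -14;0 0.045 -0.01 0 -21;0 0.06 -0.015 -0.02 -28;0 0.07 -0.02 -0.05 -35;0 0.08 -0.03 -0.09 -42;0 0.095 -0.045 -0.13 -49;0 0.1 -0.055 -0.17 -56;0 0.11 -0.065 -0.2 -62;0 0.11 -0.065 -0.2 -62"
}}

```text
clock: 11.88
tcp_pos: [0.6176, -0.0042, 0.0987]
ee_rot: [-3.138, -0.001, -1.244]
contact_force: [1.5, -1.1, 4.1]
gripper_width: 0.0526
```

```bash
python3 st.py
```

```text
t 11.8833 tcp [617.61  -4.16  98.75] yaw -71.3 F [ 1.5  -1.13  4.12] M [-0.034 -0.226  0.002] w 0.05258387927124573 q6 1.64
```

>>> {"op": "jog_arm", "data": {
  "deltas": "0 0 0 -0.15 0;0 0 0 -0.3 0;0 0 0 -0.45 0;0 0 0 -0.6 0;0 0 0 -0.6 0"
}}

```text
clock: 12.3
tcp_pos: [0.6165, -0.004, 0.1038]
ee_rot: [-3.141, 0.0, -1.247]
contact_force: [2.6, 1.4, -0.5]
gripper_width: 0.0528
```

```bash
python3 st.py; python3 go.py .470 .350 .15 -71
```

```text
t 12.3 tcp [616.49  -4.03 103.81] yaw -71.45 F [ 2.64  1.4  -0.54] M [ 0.573 -0.715 -0.017] w 0.052825969810479795 q6 1.64
tool d cm [-38.224   2.627  -4.619] turn -0.45 q6 1.639 -> 1.63 or 1.65 rows 9.254486021019888 0.06318710739564662
```

>>> {"op": "jog_arm", "data": {
  "deltas": "0 0 0 -3 0;0 -4 0.2 -5 0;0 -38.2 2.6 -5 0;0 -38.2 2.6 -5 0;0 -38.2 2.6 -5 0;0 -38.2 2.6 -5 0;0 -38.2 2.6 -5 0;0 -38.2 2.6 -5 0;0 -38.2 2.6 -5 0;0 -38.2 2.6 -5 0"
}}

```text
clock: 13.13
tcp_pos: [0.4727, 0.3385, 0.1537]
ee_rot: [3.139, -0.002, -1.247]
contact_force: [1.0, 0.4, -1.1]
gripper_width: 0.0524
```

```bash
python3 st.py; python3 go.py .470 .350 .06 -71
```

```text
t 13.1333 tcp [472.68 338.5  153.71] yaw -71.46 F [ 0.97  0.44 -1.07] M [ 0.044 -0.08   0.027] w 0.05244367187228201 q6 0.99
tool d cm [-1.176 -0.111  9.371] turn -0.46 q6 0.994 -> 0.99 or 1.0 rows 2.2651145718400474 0.06468872953809258
```

>>> {"op": "jog_arm", "data": {
  "deltas": "0 -0.5 -0.1 3 0;0 -0.5 -0.1 7 0;0 -0.5 -0.1 11 0;0 -0.5 -0.1 13 0;0 -0.5 -0.1 13.5 0;0 -0.5 -0.1 13.5 0"
}}

```text
clock: 13.63
tcp_pos: [0.473, 0.3416, 0.0171]
ee_rot: [3.137, -0.003, -1.247]
contact_force: [0.7, 0.4, -0.2]
gripper_width: 0.0524
```

```bash
python3 st.py
```

```text
t 13.6333 tcp [472.99 341.59  17.13] yaw -71.44 F [ 0.72  0.44 -0.15] M [ 0.04  -0.017  0.01 ] w 0.052387590359794706 q6 0.99
```

>>> {"op": "jog_arm", "data": {
  "deltas": "0 0 0 0.4 0;0 0 0 0.7 0;0 0 0 0.8 0;0 0 0 0.85 0;0.8 0 0 0.85 0;0.8 0 0 0.85 0;0.8 0 0 0.85 0;0.8 0 0 0.85 0"
}}

```text
clock: 14.3
tcp_pos: [0.4742, 0.3433, 0.0106]
ee_rot: [-3.141, 0.0, -1.247]
contact_force: [0.5, -0.3, 0.4]
gripper_width: 0.0683
```

```bash
python3 st.py;python3 go.py .4536 -.1585 .14 -112
```

```text
t 14.3 tcp [474.18 343.33  10.62] yaw -71.43 F [ 0.45 -0.3   0.35] M [ 0.004 -0.011 -0.024] w 0.06826912096646509 q6 0.99
tool d cm [ 46.914  17.935 -12.938] turn 40.57 q6 0.992 -> 1.7 or 0.28 rows 12.437698128778578 5.66660648140886
```

>>> {"op": "jog_arm", "data": {
  "deltas": "0.9 0 0 -4 0;0.9 0 0 -8 0;0.9 3 1 -12 0;0.9 41 21 -12 41;0.9 41 21 -12 41;0.9 41 21 -12 41;0.9 41 21 -12 41;0.9 41 21 -12 41;0.9 41 21 -12 41;0.9 41 21 -12 41"
}}

```text
clock: 15.13
tcp_pos: [0.4274, 0.0277, 0.1283]
ee_rot: [-3.141, 0.001, -1.965]
contact_force: [0.5, -0.4, 0.0]
gripper_width: 0.0767
```

```bash
python3 st.py;python3 go.py .384 -.129 .07 -112
```

```text
t 15.1333 tcp [427.37  27.65 128.26] yaw -112.56 F [ 0.51 -0.39  0.04] M [-0.055 -0.114 -0.036] w 0.07669565625927502 q6 0.73
tool d cm [16.13  -2.006  5.826] turn -0.56 q6 0.73 -> 0.72 or 0.74 rows 4.140725783506682 0.07839166606569434
```

>>> {"op": "jog_arm", "data": {
  "deltas": "0.9 16.1 -2 0 0;0.9 16.1 -2 0 0;0.9 16.1 -2 0 0;0.9 16.1 -2 0 0;0.9 16.1 -2 5.8 0;0.9 16.1 -2 5.8 0;0.9 16.1 -2 5.8 0;0.9 16.1 -2 5.8 0;0.9 16.1 -2 5.8 0"
}}

```text
clock: 15.88
tcp_pos: [0.3864, -0.1268, 0.0709]
ee_rot: [-3.14, 0.001, -1.961]
contact_force: [0.1, -0.4, 0.0]
gripper_width: 0.0769
```

```bash
python3 st.py; python3 - <<'E'
from look import *
p=arm.camera_params("wrist");K=np.array(p["intrinsics"]);E=np.array(p["extrinsics"])
m=np.mean([arm.read_camera("wrist")[0].astype(float) for _ in range(8)],0).mean(2).astype(np.float32)
im,d,P=pts("wrist")
k=P[(np.hypot(P[...,0]-.4536,P[...,1]+.158)<.036)&(P[...,2]>.018)&(P[...,2]<.026)];print(len(k),k.mean(0),(k.max(0)+k.min(0))/2,np.ptp(k,axis=0))
x,y,z,half,px=.4536,-.158,.0215,.032,12
N=int(half*2e3*px);r,c=np.mgrid[:N,:N];X=x+half-r/px/1e3;Y=y+half-c/px/1e3
q=np.stack([X,Y,np.full_like(X,z)],-1)@E[:3,:3].T+E[:3,3]
a=cv2.remap(m,(q[...,0]/q[...,2]*K[0,0]+K[0,2]).astype(np.float32),(q[...,1]/q[...,2]*K[1,1]+K[1,2]).astype(np.float32),cv2.INTER_CUBIC)
lo,hi=np.percentile(a[a<90],[1,99]);b=np.clip((a-lo)/(hi-lo)*255,0,255).astype(np.uint8)
b=cv2.createCLAHE(5,(6,6)).apply(b);save("w2.png",cv2.cvtColor(cv2.resize(b,(590,590)),cv2.COLOR_GRAY2RGB))
E
```

```text
t 15.8833 tcp [ 386.43 -126.83   70.88] yaw -112.36 F [ 0.06 -0.36  0.01] M [-0.002 -0.034  0.015] w 0.07688458114539554 q6 1.09
8812 [ 0.45496349 -0.16119835  0.02216798] [ 0.45410062 -0.16061624  0.02151702] [0.05499373 0.05518045 0.00681894]
```

View pics/w2.png

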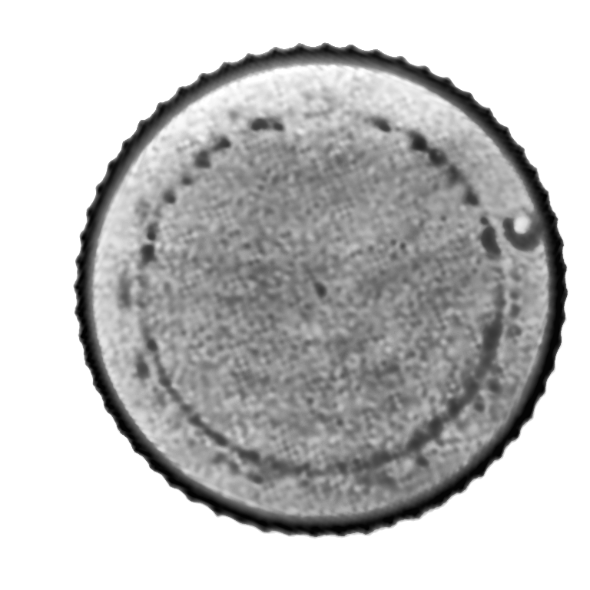

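The pip is clear at (523,228), with the lid centre at (321,290). Lid 2 is therefore at about (0.4543, -0.1604) with its pip at -73°. It needs about 23° clockwise to reach the set-down angle.

```bash
python3 go.py .4543 -.1604 .07 -112.4;
```

```text
tool d cm [ 0.472 -7.644  0.016] turn -0.0 q6 1.093 -> 1.09 or 1.09 rows 1.8365254276158196 0.0005766024698093512
```

>>> {"op": "jog_arm", "data": {
  "deltas": "0.95 0.47 -7.65 0 0;0.95 0.47 -7.65 0 0;0.95 0.47 -7.65 0 0;0.95 0.47 -7.65 3 0;0.95 0.47 -7.65 5 0;0.95 0.47 -7.65 6 0;0.95 0.47 -7.65 6 0"
}}

```text
clock: 16.92
tcp_pos: [0.4523, -0.1606, 0.0076]
ee_rot: [3.136, -0.002, -1.963]
contact_force: [-0.6, 0.1, -0.5]
gripper_width: 0.0813
```

```bash
python3 st.py; python3 go.py .4543 -.1604 .0055 -112.4;
```

```text
t 16.9167 tcp [ 452.27 -160.57    7.56] yaw -112.47 F [-0.59  0.15 -0.53] M [-0.014  0.037  0.049] w 0.08126136835836321 q6 1.18
tool d cm [-0.093 -0.181  0.206] turn -0.07 q6 1.181 -> 1.18 or 1.18 rows 0.06947805422882108 0.009252640062288339
```

>>> {"op": "jog_arm", "data": {
  "deltas": "0.6 -0.05 -0.1 0.15 0;0 -0.05 -0.1 0.15 0;0 -0.05 -0.1 0.15 0;0 -0.05 -0.1 0.15 0;0 -0.05 -0.1 0.15 0;0 -0.05 -0.1 0.15 0;0 -0.05 -0.1 0.15 0;0 -0.05 -0.1 0.15 0",
  "grip_force": 20
}}

```text
clock: 17.58
tcp_pos: [0.4563, -0.1605, 0.0091]
ee_rot: [-3.139, 0.001, -1.962]
contact_force: [0.6, 0.8, 6.2]
gripper_width: 0.0528
```

```bash
python3 st.py
```

```text
t 17.5833 tcp [ 456.29 -160.5     9.13] yaw -112.4 F [0.56 0.85 6.16] M [ 0.445 -0.229  0.002] w 0.052768008654914274 q6 1.18
```

>>> {"op": "jog_arm", "data": {
  "deltas": "0.85 0 0 0 0;0.85 0 0 0 0;0.85 0 0 0 -5;0.85 0 0 0 -12;0.85 0 0 0 -19;0.85 0 0 0 -26;0.85 0 0 0 -33;0.85 0 0 0 -40;0.85 0 0 0 -45;0.85 0 0 0 -45"
}}

```text
clock: 18.42
tcp_pos: [0.4544, -0.1606, 0.0078]
ee_rot: [3.14, 0.001, -1.176]
contact_force: [-0.5, -0.1, 0.5]
gripper_width: 0.0725
```

>>> {"op": "jog_arm", "data": {
  "deltas": "0.85 0 0 0 -7;0.85 0 0 0 -14;0.85 0 0 0 -21;0.85 0 0 0 -28;0.85 0 0 0 -35;0.85 0 0 0 -42;0.85 0 0 0 -45;0.85 0 0 0 -45"
}}

```text
clock: 19.08
tcp_pos: [0.4547, -0.1606, 0.008]
ee_rot: [3.141, 0.001, -0.393]
contact_force: [0.9, 0.9, 0.5]
gripper_width: 0.0727
```

```bash
python3 st.py
```

```text
t 19.0833 tcp [ 454.69 -160.56    8.04] yaw -22.52 F [0.92 0.88 0.48] M [-0.019 -0.007 -0.033] w 0.07272912199801468 q6 2.75
```

>>> {"op": "jog_arm", "data": {
  "deltas": "0.85 0 -0.07 0.2 0;0.6 0 -0.07 0.2 0;0 0 -0.07 0.2 0;0 0 -0.07 0.2 0;0 0 -0.07 0.2 0;0 0 -0.07 0.2 0;0 0 -0.07 0.2 0;0 0 -0.07 0.2 0",
  "grip_force": 30
}}

```text
clock: 19.75
tcp_pos: [0.4558, -0.1599, 0.0065]
ee_rot: [-3.141, -0.0, -0.392]
contact_force: [0.7, 0.7, 0.9]
gripper_width: 0.0524
```

```bash
python3 st.py
```

```text
t 19.75 tcp [ 455.76 -159.91    6.49] yaw -22.44 F [0.7  0.72 0.9 ] M [-0.26  -0.089  0.003] w 0.05239311896272621 q6 2.75
```

>>> {"op": "jog_arm", "data": {
  "deltas": "0 0 0 -4 0;0 0 0 -8 0;0 0 0 -12 0;0 0 0 -13 0;0 0 0 -13 0"
}}

```text
clock: 20.17
tcp_pos: [0.4576, -0.1599, 0.14]
ee_rot: [-3.139, -0.008, -0.391]
contact_force: [-1.1, 0.6, -0.5]
gripper_width: 0.0525
```

```bash
python3 st.py; python3 go.py .618 -.0038 .135 -45.4
```

```text
t 20.1667 tcp [ 457.64 -159.92  139.97] yaw -22.42 F [-1.11  0.6  -0.51] M [0.01  0.046 0.012] w 0.052459356160720165 q6 2.75
tool d cm [  8.87  -20.548   0.497] turn 22.98 q6 2.75 -> 3.15 or 2.35 rows 5.368342172428805 3.2097886181718542
```

>>> {"op": "jog_arm", "data": {
  "deltas": "0 8.9 -20.5 0.4 23;0 8.9 -20.5 0.4 23;0 8.9 -20.5 0.4 23;0 8.9 -20.5 0.4 23;0 8.9 -20.5 0.4 23;0 8.9 -20.5 0.4 23;0 8.9 -20.5 0.4 23;0 8.9 -20.5 0.4 23;0 8.9 -20.5 0.4 23;0 8.9 -20.5 0.4 23"
}}

```text
clock: 21.0
tcp_pos: [0.6147, -0.0053, 0.1317]
ee_rot: [3.14, 0.001, -0.794]
contact_force: [-0.8, 0.4, 0.4]
gripper_width: 0.0526
```

>>> {"op": "jog_arm", "data": {
  "deltas": "0 0 0 0 0;0 0 0 0 0"
}}

```text
clock: 21.17
tcp_pos: [0.6154, -0.0052, 0.1326]
ee_rot: [-3.142, 0.0, -0.794]
contact_force: [0.0, -0.0, 0.3]
gripper_width: 0.0525
```

```bash
python3 st.py; python3 go.py .618 -.0038 .1065 -45.4
```

```text
t 21.1667 tcp [615.42  -5.16 132.62] yaw -45.5 F [ 0.01 -0.03  0.26] M [ 0.005 -0.061  0.002] w 0.05254396885569352 q6 2.09
tool d cm [ 0.084 -0.279  2.612] turn -0.1 q6 2.093 -> 2.09 or 2.1 rows 0.6302761367471469 0.013317953482283037
```

>>> {"op": "jog_arm", "data": {
  "deltas": "0 0.08 -0.28 0.5 0;0 0.08 -0.28 1.5 0;0 0.08 -0.28 2.2 0;0 0.08 -0.28 2.5 0;0 0.08 -0.28 2.6 0;0 0.08 -0.28 2.7 0;0 0.08 -0.28 2.75 0;0 0.08 -0.28 2.75 0"
}}

```text
clock: 21.83
tcp_pos: [0.6187, -0.0029, 0.105]
ee_rot: [-3.141, -0.0, -0.793]
contact_force: [-0.7, -0.2, -0.3]
gripper_width: 0.0523
```

```bash
python3 st.py; python3 go.py .618 -.0038 .099 -45.4
```

```text
t 21.8333 tcp [618.71  -2.88 104.99] yaw -45.42 F [-0.69 -0.22 -0.27] M [-0.014  0.049  0.018] w 0.05229450656944853 q6 2.09
tool d cm [0.015 0.116 0.599] turn -0.02 q6 2.092 -> 2.09 or 2.09 rows 0.1462546456459662 0.0031835536918889467
```

>>> {"op": "jog_arm", "data": {
  "deltas": "0 0.01 0.11 0.1 0;0 0.01 0.11 0.25 0;0 0.01 0.11 0.4 0;0 0.01 0.11 0.5 0;0 0.01 0.11 0.6 0;0 0.01 0.11 0.65 0;0 0.01 0.11 0.65 0"
}}

```text
clock: 22.42
tcp_pos: [0.6179, -0.0038, 0.0996]
ee_rot: [3.142, -0.0, -0.792]
contact_force: [-3.0, 0.5, 5.3]
gripper_width: 0.0521
```

```bash
python3 st.py
```

```text
t 22.4167 tcp [617.86  -3.81  99.57] yaw -45.4 F [-3.02  0.54  5.25] M [0.169 0.721 0.032] w 0.05211924359320716 q6 2.09
```

Lid 2 rests with its edge 12.9 mm under the rim. I'll turn it clockwise.

>>> {"op": "jog_arm", "data": {
  "deltas": "0 0 0 0.02 5;0 0 0 0.05 10;0 0 0 0.08 15;0 0 0 0.11 20;0 0 0 0.14 25;0 0 0 0.17 30;0 0 0 0.2 35;0 0 0 0.23 40;0 0 0 0.23 40"
}}

```text
clock: 23.17
tcp_pos: [0.619, -0.0037, 0.0971]
ee_rot: [-3.139, -0.0, -1.492]
contact_force: [0.8, 1.1, 3.5]
gripper_width: 0.0527
```

```bash
python3 st.py
```

```text
t 23.1667 tcp [618.98  -3.73  97.11] yaw -85.49 F [0.83 1.07 3.54] M [ 0.079 -0.054 -0.002] w 0.05270088510504497 q6 1.39
```

>>> {"op": "jog_arm", "data": {
  "deltas": "0 0 0 0.04 5;0 0 0 0.07 10;0 0 0 0.1 15;0 0 0 0.13 20;0 0 0 0.16 25;0 0 0 0.19 30;0 0 0 0.21 35;0 0 0 0.21 35"
}}

```text
clock: 23.83
tcp_pos: [0.6188, -0.0038, 0.0952]
ee_rot: [-3.139, 0.001, -2.102]
contact_force: [-0.0, -0.3, 5.4]
gripper_width: 0.0522
```

```bash
python3 st.py
```

```text
t 23.8333 tcp [618.83  -3.85  95.21] yaw -120.41 F [-0.   -0.3   5.39] M [-0.151 -0.073 -0.02 ] w 0.052200602771783816 q6 0.78
```

>>> {"op": "jog_arm", "data": {
  "deltas": "0 0 0 0 4;0 0 0 0 8;0 0 0 0 12;0 0 0 0 12"
}}

```text
clock: 24.17
tcp_pos: [0.6187, -0.0037, 0.0952]
ee_rot: [-3.14, 0.002, -2.31]
contact_force: [-0.2, -0.3, 6.0]
gripper_width: 0.0526
```

```bash
python3 st.py
```

```text
t 24.1667 tcp [618.67  -3.67  95.18] yaw -132.34 F [-0.18 -0.3   5.99] M [ 0.005  0.109 -0.047] w 0.05264112778022797 q6 0.58
```

>>> {"op": "jog_arm", "data": {
  "deltas": "0 0 0 0 4;0 0 0 0 8;0 0 0 0 8"
}}

```text
clock: 24.42
tcp_pos: [0.6184, -0.0036, 0.0952]
ee_rot: [-3.141, 0.001, -2.449]
contact_force: [-0.7, -0.2, 6.4]
gripper_width: 0.0525
```

```bash
python3 st.py
```

```text
t 24.4167 tcp [618.42  -3.6   95.16] yaw -140.34 F [-0.69 -0.19  6.4 ] M [ 0.116  0.277 -0.243] w 0.052499532146309445 q6 0.44
```

>>> {"op": "jog_arm", "data": {
  "deltas": "0 0 0 0 1"
}}

```text
clock: 24.5
tcp_pos: [0.6184, -0.0036, 0.0952]
ee_rot: [-3.14, 0.001, -2.464]
contact_force: [-1.4, 1.0, 5.2]
gripper_width: 0.0525
```

```bash
python3 st.py
```

```text
t 24.5 tcp [618.42  -3.62  95.17] yaw -141.18 F [-1.43  1.01  5.17] M [0.183 0.28  0.389] w 0.052521790591294304 q6 0.42
```

>>> {"op": "jog_arm", "data": {
  "deltas": "0 0 0 0 3;0 0 0 0 3"
}}

```text
clock: 24.67
tcp_pos: [0.6183, -0.0037, 0.0951]
ee_rot: [-3.14, 0.001, -2.517]
contact_force: [-1.6, -0.4, 5.5]
gripper_width: 0.0525
```

```bash
python3 st.py
```

```text
t 24.6667 tcp [618.32  -3.68  95.15] yaw -144.22 F [-1.56 -0.4   5.55] M [0.093 0.325 0.083] w 0.0524573459800277 q6 0.37
```

>>> {"op": "jog_arm", "data": {
  "deltas": "0 0 0 0 0;0 0 0 0 0"
}}

```text
clock: 24.83
tcp_pos: [0.6183, -0.0036, 0.0952]
ee_rot: [-3.141, 0.001, -2.516]
contact_force: [-2.1, 0.7, 5.9]
gripper_width: 0.0527
```

```bash
python3 st.py; python3 -c "
from h import *
for _ in range(4): arm.read_camera('side'); s=arm.sense(); print(s['ft_torque'].round(3),np.degrees(s['ee_rot'][2]),s['effort'][5])"
```

```text
t 24.8333 tcp [618.33  -3.64  95.16] yaw -144.18 F [-2.05  0.66  5.89] M [0.134 0.387 0.104] w 0.052700110293727793 q6 0.37
[0.083 0.322 0.085] -144.17628537610102 -0.11624356498941779
[0.147 0.317 0.088] -144.1771320960905 -0.11652369517832994
[0.1   0.292 0.144] -144.1780557905368 -0.11661919299513102
[0.058 0.251 0.22 ] -144.17610006781027 -0.11670514242723584
```

>>> {"op": "jog_arm", "data": {
  "deltas": "0 0 0 0 2;0 0 0 0 4;0 0 0 0 4;0 0 0 0 4"
}}

```text
clock: 25.37
tcp_pos: [0.6183, -0.0037, 0.0952]
ee_rot: [-3.14, 0.001, -2.584]
contact_force: [-1.3, -0.2, 6.1]
gripper_width: 0.0526
```

```bash
python3 st.py; python3 -c "
from h import *
print(arm.sense()['effort'][5])"
```

```text
t 25.3667 tcp [618.31  -3.68  95.2 ] yaw -148.05 F [-1.29 -0.17  6.06] M [0.069 0.376 0.624] w 0.052578343089440115 q6 0.3
-0.6084980629384518
```

The torque has jumped to about 0.6 N m as it drew tight. I'm backing off straight away.

>>> {"op": "jog_arm", "data": {
  "deltas": "0 0 0 0 -3"
}}

```text
clock: 25.45
tcp_pos: [0.6184, -0.0036, 0.0952]
ee_rot: [-3.141, 0.001, -2.534]
contact_force: [-0.7, 0.5, 6.0]
gripper_width: 0.0522
```

```bash
python3 st.py; python3 -c "
from h import *
print(arm.sense()['effort'][5])"
```

```text
t 25.45 tcp [618.37  -3.6   95.18] yaw -145.2 F [-0.66  0.48  6.  ] M [ 0.02   0.254 -0.515] w 0.05221216434073337 q6 0.35
-0.14617126900702715
```

>>> {"op": "jog_arm", "data": {
  "deltas": "0 0 0 -0.1 0;0.8 0 0 -0.12 0;0.8 0 0 -0.12 0;0.8 0 0 -0.12 0;0.8 0 0 -0.12 0;0.8 0 0 -0.12 0"
}}

```text
clock: 25.95
tcp_pos: [0.6176, -0.0038, 0.0949]
ee_rot: [3.141, -0.001, -2.538]
contact_force: [0.2, -0.1, -1.0]
gripper_width: 0.0682
```

>>> {"op": "jog_arm", "data": {
  "deltas": "0.8 0 0 -2 0;0.8 0 0 -5 0;0.8 0 0 -9 0;0.8 0 0 -12 0;0.8 -3 8 -12 0;0.8 -6 12 -12 0;0.8 -6 12 -12 0;0.8 -6 12 -12 0"
}}

```text
clock: 26.62
tcp_pos: [0.5987, 0.1336, 0.2154]
ee_rot: [3.141, 0.002, -2.534]
contact_force: [-0.3, -0.1, 0.5]
gripper_width: 0.0682
```

```bash
python3 st.py; python3 - <<'E'
from h import *
im,d,P=pts("top")
def obj(n,u,v,r,lo,hi):
    s=P[v-r:v+r,u-r:u+r].reshape(-1,3);s=s[(s[:,2]>lo)&(s[:,2]<hi)]
    print(n,len(s),s.mean(0).round(4) if len(s) else '',np.median(s[:,2]) if len(s) else '')
obj("lid jar",303,203,18,.095,.125);obj("lid tray",143,271,30,.015,.035);obj("cup",320,282,22,.03,.045);obj("lemon",224,226,25,.02,.08)
side,_=arm.read_camera("side")
save("end.png",np.hstack([cv2.resize(im[140:340,40:420],(440,232)),cv2.resize(side,(360,232),interpolation=cv2.INTER_AREA)]))
E
```

```text
t 26.6167 tcp [598.65 133.59 215.43] yaw -145.18 F [-0.26 -0.07  0.49] M [-0.092  0.053 -0.003] w 0.06820971871863422 q6 0.13
lid jar 564 [ 0.617  -0.0025  0.1087] 0.10880277138344241
lid tray 449 [0.4883 0.3301 0.0227] 0.022727640086593892
cup 577 [ 0.4529 -0.0389  0.0335] 0.03310463504969996
lemon 581 [0.5655 0.1744 0.0457] 0.04714902200659443
```

View pics/end.png

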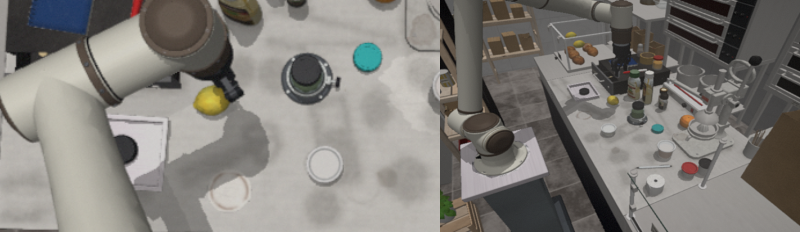

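The final view shows one lid on the jar at about (305,72) and the other in the tray at about (122,150). The sauce cup, lemon and turquoise lid are where they were, and the gripper is open and clear.

```bash
python3 -c "
from cell import arm
print(arm.sign_off())"
```

```text
the job is handed in; nothing more can be done
None
```

The good lid (lid 2) is screwed home on the jar, and the lid with the old disc (lid 1) is in the tray. However, I briefly over-tightened the good lid at the end: the last small turn read 0.6 N m, above the 0.5 N m limit.

- **Lid 1 (reject):** it stopped sinking with its edge about 14.2 mm under the rim and jammed at about 0.22 N m. I unscrewed it without force and set it in the tray.
- **Lid 2 (good):** it sank smoothly to about 17.3 mm under the rim, where the seat is 17.5 mm, and then drew tight. I backed off 3° at once after the over-torque reading, then released it.
- **Push force:** the push on lid 1 reached about 10 N for a moment when it stopped sinking, against the 4–6 N asked for. On lid 2 it was 3.5–6.4 N.
- **Final checks:** the top camera put the jar lid's top at 0.109 m, where a lid fully home would be at 0.110 m, within that camera's error. Lid 1 is inside the tray. The sauce cup had not moved, and the lemon read within a few mm of its first position, partly hidden by the arm. I did not measure the other bystanders. The gripper was open and clear, and the job took about 27 s of robot time.

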